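# Feed one case from the stack feeder

## Task

Press the feeder's lid down by its tab until it is fully shut. Then feed exactly one case into the delivery tray: swing the sprung lever by its upright post all the way to its stop and let it spring right back, so that the next case drops into place. Do not force the lid or lever (keep well under 40 N), and leave the things standing around the feeder where they are.

Things in the scene. Friction and masses are not known exactly. Their poses are not given: they have to be found in the camera images.
- feeder: Stack feeder fixed to the bench; grey base 130 (x) x 275 (y) x 15 mm. Origin: bench level under the magazine's centre; +y points to the delivery tray, the lever sticks out on the -x side. Magazine: aluminium frame 92 x 81 mm, 80 mm high, three cases stacked inside. The bottom case leaves by a floor slot in its +y wall. Pusher housing: y -137 to -40, 42 mm high.
- tray (a point): Centre of the delivery tray's floor, feeder (0, 85 mm), 15 mm above the bench; 84 mm wide inside, end lip at y = 130 mm. A fed case comes to lie here (its centre at y = 72 to 105 mm).
- lever (a joint): Lever angle about a vertical axis: 0 at rest, 1.0 rad at its stop (buffered); grows as the post goes towards feeder +y (clockwise from above). A spring returns it. Takes 3 to 9 N at the post on the way, much more only at the stop. It drives the pusher, 88 mm per rad; only the full stroke, to within 0.03 rad of the stop, counts.
- lever_pivot (a point): The lever's axis, fixed on the housing: feeder (0, -90 mm), at the lever's underside, 46 mm above the bench.
- lever_post (a point): Point on the lever's upright black post (round, 18 mm across, 56 to 131 mm above the bench), 96 mm up, 120 mm from the pivot, on a flat bar 20 mm wide, 46 to 56 mm up. At rest at feeder (-105, -148 mm), at the stop (-105, -32 mm). Push from behind with closed fingers, or pinch, along the arc. With the lid shut the rest of the feeder is under 90 mm high.
- lid (a joint): Lid opening angle: 0 fully shut (firm stop), starts ajar at 0.15 to 0.5 rad. Stiff hinge along feeder x at the magazine's -y edge (feeder y = -42 mm, 81 mm above the bench): it stays where it is left and takes about 7 N at the tab to move.
- lid_tab (a point): Where to press: middle of the top of the lid's tab, 95 mm from the hinge. Grey lid 92 x 85 x 5 mm; the tab, 40 mm wide, sticks out of its +y edge (84 to 106 mm from the hinge). With the lid shut this point is at feeder (0, 52 mm), 86 mm above the bench.
- case_a: Flat black plastic case 80 (feeder x) x 70 (feeder y) x 18 mm, about 0.12 kg, at the bottom of the stack, the one to be fed; origin at the centre of its underside.
- case_b: Flat black plastic case 80 (feeder x) x 70 (feeder y) x 18 mm, about 0.12 kg, second in the stack, must become the bottom one; origin at the centre of its underside.
- case_c: Flat black plastic case 80 (feeder x) x 70 (feeder y) x 18 mm, about 0.12 kg, on top of the stack; origin at the centre of its underside.
- spray_can: Bystander: upright can, 60 mm across, 130 mm tall, standing some 130 to 290 mm from the feeder's origin. Origin: centre of the underside. The three bystanders may change places.
- fan: Bystander: 80 x 80 x 25 mm axial fan standing on edge. Origin: centre of the underside.
- parts_tub: Bystander: empty open tub 90 x 110 x 45 mm. Origin: centre of the underside.
Things that resemble listed ones, but are neither listed nor needed, are in the scene too. What is shaped like the case_c but red or yellow is not meant.

How it is judged:
On the way, in this order (a step that is already met when the one before it is completed fails the run):
1. the lid is pressed fully shut (value of joint lid below 0.025 rad), for 0.1 s.
2. the lever is swung to its stop (within 0.03 rad) with the lid shut (value of joint lever above 0.97 rad and value of joint lid below 0.03 rad), for 0.05 s.
3. the lever has sprung back to rest (value of joint lever below 0.05 rad), for 0.1 s.
At the end, for the whole second after the job is handed in: Lid shut (under 0.03 rad), lever back at rest (under 0.05 rad), the first case lying flat in the delivery tray (centre 72 to 105 mm along feeder +y), the second case down on the magazine floor and the third on it (both within 15 mm of the magazine's centre along y), all at rest (value of joint lid below 0.03 rad and value of joint lever below 0.05 rad and y of case_a in the frame of feeder between 0.072 and 0.105 m and z of each of case_a, case_b in the frame of feeder below 0.02 m and angle between case_a's own z axis and vertical below 0.1 rad and y of case_b in the frame of feeder between -0.015 and 0.015 m and y of case_c in the frame of feeder between -0.015 and 0.015 m and z of case_c in the frame of feeder below 0.04 m and linear speed of each of case_a, case_b, case_c below 0.02 m/s); the robot touches nothing.
It fails at once if the spray can is moved over 30 mm or tipped (distance of spray_can from where it was at the start of the episode above 0.03 m or angle between spray_can's own z axis and vertical above 0.4 rad).
It fails at once if the fan is moved over 30 mm or tipped (distance of fan from where it was at the start of the episode above 0.03 m or angle between fan's own z axis and vertical above 0.4 rad).
It fails at once if the parts tub is moved over 30 mm or tipped (distance of parts_tub from where it was at the start of the episode above 0.03 m or angle between parts_tub's own z axis and vertical above 0.4 rad).
It fails at once if the lid or lever is forced with over 40 N (contact force between feeder and the fingers above 40 N).
It also fails if it takes over 54 s, if anything falls off the work surface, if the arm or the gripper's body presses on something with over 40 N, if the wrist force passes 120 N, or if a joint passes its speed limit or range.

## Robot

A 6-joint arm with a two-finger parallel gripper is mounted at the origin on the work surface. World frame = base frame: x ahead of the robot, y to its left, z up, the work surface at z = 0. Lengths are in m, angles in rad, forces in N, time in s.
With the tool pointing down it reaches from about 0.375 to 0.975 m from the base axis. Payload 3.8 kg.
Tool frame: the origin (TCP) lies midway between the tips of the shut fingers; the grasp point (between the pads) lies 19 mm behind it; z points along the fingers, x is the direction in which the jaws open and shut, and the axes are right-handed (so a half turn about z gives the same grasp; the last joint's range is limited). The gripper opens to 88 mm and grips with 3 to 60 N. Pads are 18 mm wide; open, the fingers measure 123 mm over their backs; the gripper's body (75 mm by 187 mm) begins 45 mm behind the grasp point.
Start: joints at [-0.037, 0.264, 1.604, -0, 1.274, -0.037], TCP at [0.675, -0, 0.239] pointing down, gripper open.
Joint ranges: [-2.63, 2.63], [-0.94, 2.18], [0.31, 2.57], [-1.31, 4.45], [0, 2.66], [-2.55, 2.55]. Speed limits (rad/s): [2.57, 2.57, 3.14, 3.14, 3.14, 3.14].

## Interface

Orientations are given as a unit quaternion [x, y, z, w].
In Python, from workcell import monitor, viewer, ticket gives the robot as it stands. The module is installed in compiled form; this text tells all that it offers.
- The arm moves only by the shell command python3 -m creep 'ROWS' [FORCE]. ROWS is a JSON object of lists of equal length, an entry for each row: "travel": the shift along the world's x, y, z in mm, a list of three; "delta_rot": the turn, a rotation vector about the world's x, y, z in rad, a list of three; "hand": the opening, from -1 (shut) to 1 (fully open). A call has 1 to 10 rows; each row shifts and turns the commanded pose from where the row before left it; what a row does not reach is not made up. A row lasts 1/10 s, in which the tool goes at most 50 mm and 8.59 degrees, less where a joint would pass 70% of its speed; a pose out of reach is approached as far as the arm can. A call is refused whole if a number of a shift passes 50 or a number of a turn 0.15, either way. A call with a gripper value outside its range is refused whole. The fingers move at their own pace and stop on an object; FORCE is the grip in N (left out, the last holds). Time passes only in rows, so rows that do not move let the fingers close. It gives the time, the measured TCP pose, the force and the opening at its end, in the units of the state.
- monitor.sense(): the state, without advancing time (a new reading comes with each control period).
- viewer.snapshot(name): name is "scene" or "side" or "wrist"; returns (picture, depth): 384x512x3 uint8, red, green, blue; 384x512 float32, m along the optical axis (not along the pixel's ray), 0 where there is no reading.
- viewer.camera_model(name): a dict with "fov_y" (degrees; the focal length in pixels is half the picture's height over the tangent of half this angle, whatever the lens; pixels are square), "cx", "cy" (the principal point, pixels), "R" (3x3) and "t" (3): a world point X has camera coordinates R X + t; the wrist camera has in their place "mount" (4x4, takes a point from camera to tool coordinates, whose origin is the TCP and whose axes are the tool frame's). Camera axes: x right, y down, z forward; pixel columns grow to the right and rows downward; lengths in m; the calibration is good to about 2 mm. A picture is of the moment at which its call begins: read the wrist's pose just before it. camera_model takes no time and is no camera call.
- ticket.hand_in(): hands the job in, once; it reports no verdict.
The state is a dict: "clock": time; "joint_positions": joint angles; "joint_velocities": joint speeds; "effort": joint torques, N m; "tool_pos": TCP position; "tool_rot": TCP orientation; "force": force on the tool from outside, world axes, zero at the start; "ft_torque": the same for the moment, N m; "finger_gap": finger opening in m.
Only numpy, scipy, OpenCV 4.12 (cv2) and the standard library are available. Lean on these libraries where they do the work, as an engineer would, in place of code of your own. Each camera call takes 0.05 s, during which the arm holds its last target. There are 200 camera calls.

## Working session

There is one attempt and no reset: what is moved stays moved. The work goes in short steps, Python scripts to look and compute and a shell command to move; the robot and the scene stay as the last step left them, time stands still between calls to the robot, and variables do not carry over. Pictures are saved under pics/ and viewed, about 8 in all and at most 12, crops included, and the job is handed in when it is done.

```bash
mkdir -p pics; cat > h.py <<'E'
import numpy as np, cv2
from workcell import monitor, viewer
def world(name,pic,dep):
    m=viewer.camera_model(name); h,w=dep.shape
    f=h/2/np.tan(np.radians(m["fov_y"])/2)
    v,u=np.mgrid[:h,:w]
    C=np.stack([(u-m["cx"])/f*dep,(v-m["cy"])/f*dep,dep],-1)
    return (C-m["t"])@np.array(m["R"])
E
python3 - <<'E'
from h import *
print(monitor.sense()["clock"],monitor.sense()["force"])
for n in("scene","side"):
    p,d=viewer.snapshot(n); np.savez(n+".npz",p=p,d=d,W=world(n,p,d)); 
    m=viewer.camera_model(n); print(n,m["fov_y"],m.keys(), -np.array(m["R"]).T@m["t"])
    cv2.imwrite(f"pics/{n}0.png",cv2.resize(p[...,::-1],(768,576)))
E
```

```text
0.0 [0.48121639 0.15862658 0.66834895]
scene 50.98909106243456 dict_keys(['fov_y', 'cx', 'cy', 'R', 't']) [1.30333611 0.56808602 0.72409336]
side 56.70136436804886 dict_keys(['fov_y', 'cx', 'cy', 'R', 't']) [0.37776558 0.77347922 0.57526639]
```

View pics/scene0.png

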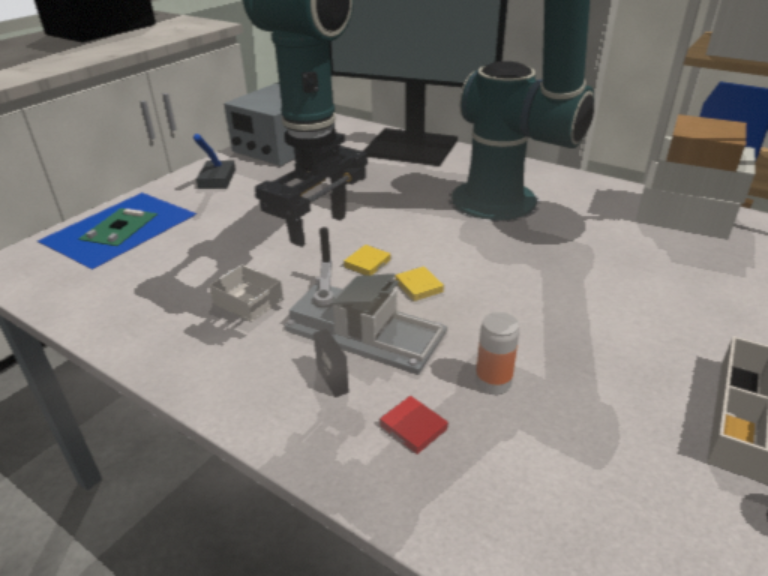

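View pics/side0.png

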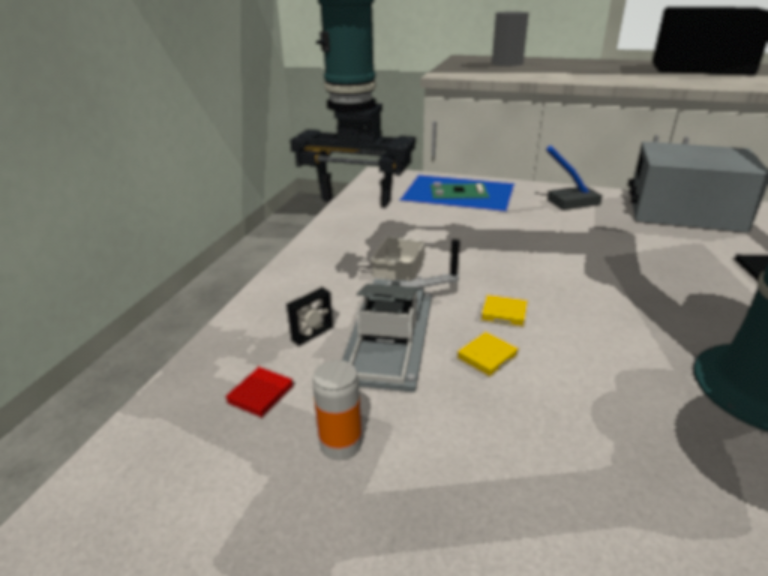

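The scene picture shows the feeder at about (370,320), with the lid ajar, the post at (325,250), the tub at (245,293), the fan at (332,362) and the can at (497,352). The feeder's +y runs roughly along world +y. Next I'll build a top-down height map.

```bash
python3 - <<'E'
from h import *
x0,x1,y0,y1,s=0.5,1.0,-0.15,0.5,1000
H=np.zeros((650,500),np.float32);C=np.zeros((650,500,3),np.uint8)
for n in("side","scene"):
    z=np.load(n+".npz");W=z["W"][z["d"]>0];P=z["p"][z["d"]>0]
    k=(W[:,0]>x0)&(W[:,0]<x1)&(W[:,1]>y0)&(W[:,1]<y1)&(W[:,2]<.2)
    W=W[k];P=P[k]
    print(n,np.median(W[:,2]))
    o=np.argsort(W[:,2]);W=W[o];P=P[o]
    for w,p in zip(W,P):
        i=int((w[1]-y0)*s);j=int((w[0]-x0)*s)
        if w[2]>=H[i,j]-.002: 
            cv2.circle(H,(j,i),1,float(w[2]),-1)
    # base points
    b=W[(W[:,2]>.010)&(W[:,2]<.021)]
    np.save(n+"_base.npy",b)
im=cv2.applyColorMap(np.clip(H*1000*1.9,0,255).astype(np.uint8),cv2.COLORMAP_JET)
im=im.transpose(1,0,2)[::-1]  # x up, y right
im=np.ascontiguousarray(im)
for k in range(0,650,50): cv2.putText(im,str(k-150),(k,498),0,.35,(255,255,255))
for k in range(0,500,50): cv2.putText(im,str(500+k),(0,500-k),0,.35,(255,255,255))
cv2.imwrite("pics/top.png",im)
E
```

```text
side -0.001073550204831335
scene 0.0006325537226070781
```

View pics/top.png

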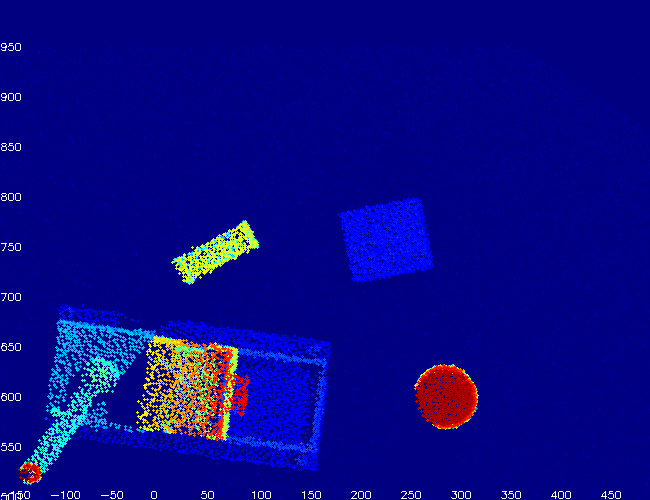

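```bash
python3 - <<'E'
from h import *
A=[]
for n in("side","scene"):
    z=np.load(n+".npz");W=z["W"][z["d"]>0]
    k=(W[:,0]>.5)&(W[:,0]<.71)&(W[:,1]>-.15)&(W[:,1]<.22)&(W[:,2]<.2);W=W[k];A.append(W)
    b=W[(W[:,2]>.008)&(W[:,2]<.045)]
    q=b[:,:2]
    # trim stray points
    r=cv2.minAreaRect((q*1000).astype(np.float32)); print(n,r)
    p=W[(W[:,2]>.065)&(W[:,1]<-.08)&(W[:,0]<.56)]; print("post",np.median(p,0),p.min(0),p.max(0))
W=np.vstack(A)
# robust rect fit: origin, yaw from edges
b=W[(W[:,2]>.009)&(W[:,2]<.045)][:,:2]
best=None
for th in np.radians(np.arange(-14,0,.25)):
    c,s=np.cos(th),np.sin(th); ux=np.array([c,s]);uy=np.array([-s,c])
    u=b@ux;v=b@uy
    e=[np.percentile(u,.5),np.percentile(u,99.5),np.percentile(v,.5),np.percentile(v,99.5)]
    a=(e[1]-e[0])*(e[3]-e[2])
    if best is None or a<best[0]: best=(a,th,e)
a,th,e=best; c,s=np.cos(th),np.sin(th); R=np.array([[c,-s],[s,c]])
o=R@[(e[0]+e[1])/2,(e[2]+e[3])/2]
print("yaw deg",np.degrees(th),"size",e[1]-e[0],e[3]-e[2],"o",o)
F=(W[:,:2]-o)@R
post=F[(W[:,2]>.1)&(F[:,1]<-.1)]; print("post F",post.min(0),post.max(0),"exp -105,-148 r9")
print("world post",o+R@[-.105,-.148],"tab",o+R@[0,.052],"pivot",o+R@[0,-.09])
t=(abs(F[:,0])<.018)&(F[:,1]>.035)&(F[:,1]<.075)&(W[:,2]>.06)
print("tab heights",[(y,np.round(np.median(W[t&(abs(F[:,1]-y)<.003),2]),4)) for y in(.038,.042,.046,.05,.054,.058,.062)])
l=(abs(F[:,0])<.04)&(F[:,1]>-.04)&(F[:,1]<.06)&(W[:,2]>.083)
pf=np.polyfit(F[l,1],W[l,2],1);print("lid angle",np.arctan(pf[0]),np.polyval(pf,-.042),"maxz",W[l,2].max())
m=(W[:,2]>.05)&(W[:,2]<.095)&(F[:,1]>-.06)&(F[:,1]<.06);print("mag x",np.percentile(F[m&(abs(F[:,0])<.07),0],[1,99]),"y",np.percentile(F[m&(abs(F[:,0])<.07),1],[1,99]))
E
```

```text
side ((606.5899658203125, 25.850021362304688), (303.7958984375, 166.6397705078125), 87.58846282958984)
post [ 0.52570701 -0.11387456  0.09930595] [ 0.51811728 -0.12656473  0.06526049] [ 0.53591312 -0.109202    0.13102553]
scene ((610.5903930664062, 37.022865295410156), (137.11834716796875, 275.5080871582031), 8.183627128601074)
post [ 0.53154359 -0.11736821  0.10241666] [ 0.51822411 -0.1304324   0.06557086] [ 0.53855554 -0.11143778  0.1336908 ]
yaw deg -0.25 size 0.15623931067569297 0.2736897658029558 o [0.61131448 0.03916199]
post F [-0.09250491 -0.16994635] [-0.07206172 -0.14872898] exp -105,-148 r9
world post [ 0.50566971 -0.10837845] tab [0.61154138 0.0911615 ] pivot [ 0.61092179 -0.05083715]
tab heights [(0.038, np.float64(0.0755)), (0.042, np.float64(0.0722)), (0.046, np.float64(0.1164)), (0.05, np.float64(0.12)), (0.054, np.float64(0.1193)), (0.058, np.float64(0.1191)), (0.062, np.float64(0.1176))]
lid angle 0.3323649631240125 0.08701582687723021 maxz 0.12486360281931774
mag x [-0.04930698  0.05001497] y [-0.04475497  0.04673547]
```

```bash
python3 - <<'E'
from h import *
A=[]
for n in("side","scene"):
    z=np.load(n+".npz");W=z["W"][z["d"]>0]
    k=(W[:,0]>.5)&(W[:,0]<.71)&(W[:,1]>-.15)&(W[:,1]<.22)&(W[:,2]<.2);W=W[k];A.append(W)
W=np.vstack(A)
b=W[(W[:,2]>.009)&(W[:,2]<.045)][:,:2]
best=None
for th in np.radians(np.arange(2,14,.2)):
    c,s=np.cos(th),np.sin(th); ux=np.array([c,s]);uy=np.array([-s,c])
    u=b@ux;v=b@uy
    e=[np.percentile(u,.5),np.percentile(u,99.5),np.percentile(v,.5),np.percentile(v,99.5)]
    a=(e[1]-e[0])*(e[3]-e[2])
    if best is None or a<best[0]: best=(a,th,e)
a,th,e=best; c,s=np.cos(th),np.sin(th); R=np.array([[c,-s],[s,c]])
o=R@[(e[0]+e[1])/2,(e[2]+e[3])/2]
print("yaw deg",np.degrees(th),"size",e[1]-e[0],e[3]-e[2],"o",o)
F=(W[:,:2]-o)@R
post=F[(W[:,2]>.1)&(F[:,1]<-.1)]; print("post F",post.min(0),post.max(0),"exp -105,-148 r9")
m=(W[:,2]>.05)&(W[:,2]<.08)&(F[:,1]>-.06)&(abs(F[:,0])<.07);print("mag x",np.percentile(F[m,0],[1,99]),"y",np.percentile(F[m,1],[1,99]))
w=lambda p:np.round((o+R@np.array(p))*1000,1)
print("world post",w([-.105,-.148]),"stop",w([-.105,-.032]),"tab shut",w([0,.052]),"pivot",w([0,-.09]))
t=(abs(F[:,0])<.015)
print([(y,np.round(np.percentile(W[t&(abs(F[:,1]-y)<.003)&(W[:,2]>.06),2],[10,50,90]),4)) for y in(0,.02,.038,.042,.046,.05,.054,.058)])
l=(abs(F[:,0])<.04)&(F[:,1]>-.03)&(F[:,1]<.06)&(W[:,2]>.092)
pf=np.polyfit(F[l,1],W[l,2],1);print("lid angle",np.arctan(pf[0]),np.polyval(pf,-.042),"maxz",W[l,2].max())
np.savez("feeder.npz",o=o,R=R)
E
```

```text
yaw deg 7.800000000000004 size 0.12930881509306813 0.2728626457582044 o [0.61171766 0.03852515]
post F [-0.1143022  -0.15634215] [-0.09406365 -0.13490917] exp -105,-148 r9
mag x [-0.0460497   0.04578431] y [-0.03723731  0.04390092]
world post [ 527.8 -122.4] stop [512.   -7.4] tab shut [604.7  90. ] pivot [623.9 -50.6]
[(0, array([0.0668, 0.0699, 0.1031])), (0.02, array([0.0672, 0.0693, 0.1102])), (0.038, array([0.0638, 0.0755, 0.1156])), (0.042, array([0.062 , 0.0713, 0.1171])), (0.046, array([0.0658, 0.1179, 0.1205])), (0.05, array([0.1184, 0.12  , 0.1214])), (0.054, array([0.1172, 0.1193, 0.1224])), (0.058, array([0.1167, 0.1187, 0.122 ]))]
lid angle 0.3263848874907482 0.08735629572297869 maxz 0.12486360281931774
```

```bash
python3 - <<'E'
from h import *
from scipy.spatial.transform import Rotation as Ro
s=monitor.sense();print(s["tool_pos"],Ro.from_quat(s["tool_rot"]).as_matrix().round(3),s["finger_gap"])
d=np.load("feeder.npz");o=d["o"]+d["R"]@[0,.0027];R=d["R"];np.savez("feeder.npz",o=o,R=R)
print("press",((o+R@[0,.050])*1000).round(1))
E
```

```text
[6.74375507e-01 7.18184752e-06 2.37526961e-01] [[ 1.    -0.    -0.002]
 [-0.    -1.     0.   ]
 [-0.002 -0.    -1.   ]] 0.08823147456733298
press [604.6  90.7]
```

```bash
python3 -m creep '{"travel":[[-14,18,0],[-14,18,-17],[-14,18,-20],[-14,18,-25],[-14,19,-25],[0,0,0],[0,0,0],[0,0,0]],"delta_rot":[[0,0,0.034],[0,0,0.034],[0,0,0.034],[0,0,0.034],[0,0,0],[0,0,0],[0,0,0],[0,0,0]],"hand":[-1,-1,-1,-1,-1,-1,-1,-1]}' 20
```

```text
clock: 0.9
tool_pos: [0.6066, 0.0905, 0.1532]
tool_rot: [0.998, 0.068, 0.001, 0.0]
force: [1.0, -0.1, -0.1]
finger_gap: 0.0262
```

```bash
python3 - <<'E'
from h import *
p,d=viewer.snapshot("side"); cv2.imwrite("pics/s1.png",cv2.resize(p[150:290,180:330,::-1],(600,560),interpolation=cv2.INTER_CUBIC))
print(monitor.sense()["force"],monitor.sense()["finger_gap"])
E
```

```text
[0.11187712 0.15698869 0.07799183] 0.022637661936852096
```

View pics/s1.png

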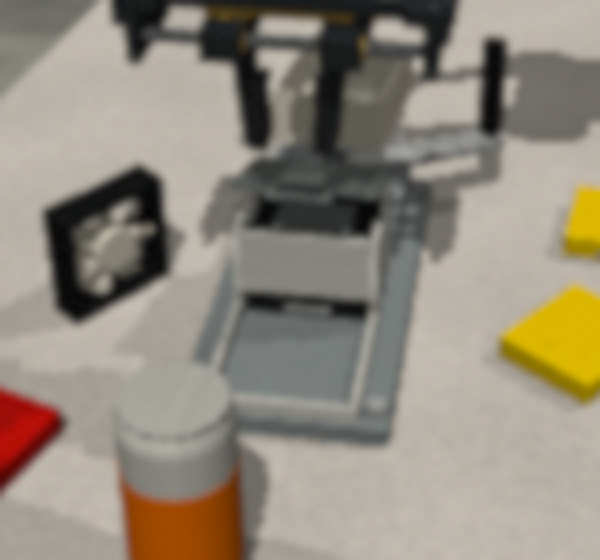

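The fingers at (255,140) and (325,150) are over the tab at (305,180) and are still closing. I'll let them shut and then descend.

```bash
python3 -m creep '{"travel":[[-2,0,0],[0,0,0],[0,0,0],[0,0,-12],[0,0,-10],[0,0,-5],[0,0,-5],[0,0,-4],[0,0,-4]],"delta_rot":[[0,0,0],[0,0,0],[0,0,0],[0,0,0],[0,0,0],[0,0,0],[0,0,0],[0,0,0],[0,0,0]],"hand":[-1,-1,-1,-1,-1,-1,-1,-1,-1]}'
```

```text
clock: 1.85
tool_pos: [0.6028, 0.0926, 0.1123]
tool_rot: [0.998, 0.068, -0.0, -0.001]
force: [-3.5, 4.5, 7.7]
finger_gap: 0.0004
```

```bash
python3 -m creep '{"travel":[[0,0,-4],[0,0,-4],[0,0,-4],[0,0,-4],[0,0,-3]],"delta_rot":[[0,0,0],[0,0,0],[0,0,0],[0,0,0],[0,0,0]],"hand":[-1,-1,-1,-1,-1]}'
```

```text
clock: 2.35
tool_pos: [0.6038, 0.0927, 0.0936]
tool_rot: [0.998, 0.068, 0.001, -0.001]
force: [-1.2, 4.2, 6.9]
finger_gap: 0.0005
```

```bash
python3 -m creep '{"travel":[[0,0,-2],[0,0,-2],[0,0,-2],[0,0,-1]],"delta_rot":[[0,0,0],[0,0,0],[0,0,0],[0,0,0]],"hand":[-1,-1,-1,-1]}'
```

```text
clock: 2.75
tool_pos: [0.6039, 0.0926, 0.0866]
tool_rot: [0.998, 0.068, 0.001, -0.001]
force: [-1.3, 4.3, 6.0]
finger_gap: 0.0004
```

```bash
python3 -m creep '{"travel":[[0,0,-1],[0,0,-1],[0,0,0]],"delta_rot":[[0,0,0],[0,0,0],[0,0,0]],"hand":[-1,-1,-1]}'
```

```text
clock: 3.05
tool_pos: [0.604, 0.0926, 0.0863]
tool_rot: [0.998, 0.068, 0.001, -0.001]
force: [-5.1, 3.7, 13.2]
finger_gap: 0.0006
```

```bash
python3 -m creep '{"travel":[[0,0,-1],[0,0,0],[0,0,0]],"delta_rot":[[0,0,0],[0,0,0],[0,0,0]],"hand":[-1,-1,-1]}'
```

```text
clock: 3.35
tool_pos: [0.604, 0.0926, 0.0862]
tool_rot: [0.998, 0.068, 0.001, -0.001]
force: [-6.8, 4.0, 18.5]
finger_gap: 0.0005
```

```bash
python3 -m creep '{"travel":[[0,0,20],[0,0,35],[0,0,30]],"delta_rot":[[0,0,0],[0,0,0],[0,0,0]],"hand":[-1,-1,-1]}'; python3 - <<'E'
from h import *
d=np.load("feeder.npz");o,R=d["o"],d["R"]
for n in("scene","side"):
    z=np.load(n+".npz");W=z["W"][z["d"]>0]
    k=(W[:,0]>.45)&(W[:,0]<.9)&(W[:,1]>-.4)&(W[:,1]<-.13)&(W[:,2]>.02)&(W[:,2]<.06);print("tub",np.percentile(W[k],[1,99],axis=0).round(3))
p,dp=viewer.snapshot("scene");W=world("scene",p,dp);F=(W[...,:2]-o)@R
l=(dp>0)&(abs(F[...,0])<.04)&(F[...,1]>-.03)&(F[...,1]<.06)&(W[...,2]>.075)&(W[...,2]<.13)
pf=np.polyfit(F[l][:,1],W[l][:,2],1);print("lid",np.arctan(pf[0]),np.percentile(W[l][:,2],[5,50,95]))
for x in(-.148,-.166-.014): print(((o+R@[-.105,x])*1000).round(1))
E
```

```text
clock: 3.65
tool_pos: [0.6026, 0.0911, 0.168]
tool_rot: [0.998, 0.068, -0.001, 0.0]
force: [-0.4, -0.0, 0.3]
finger_gap: -0.0
tub [[ 0.619 -0.274  0.021]
 [ 0.711 -0.162  0.047]]
tub [[ 0.62  -0.273  0.02 ]
 [ 0.71  -0.158  0.044]]
lid -0.005806274598003448 [0.08388405 0.08630696 0.08812288]
[ 527.4 -119.7]
[ 531.8 -151.4]
```

```bash
python3 -m creep '{"travel":[[-14,-40,0],[-14,-41,0],[-14,-41,0],[-14,-41,0],[-14,-41,0],[0,-40,0],[0,0,0],[0,0,-30]],"delta_rot":[[0,0,0],[0,0,0],[0,0,0],[0,0,0],[0,0,0],[0,0,0],[0,0,0],[0,0,0]],"hand":[-1,-1,-1,-1,-1,-1,-1,-1]}'
```

```text
clock: 4.5
tool_pos: [0.5365, -0.1552, 0.1413]
tool_rot: [0.998, 0.067, 0.004, 0.002]
force: [0.5, 0.8, 0.1]
finger_gap: 0.0003
```

```bash
python3 -m creep '{"travel":[[0,0,-20],[0,0,-20],[0,0,-13],[0,0,0]],"delta_rot":[[0,0,0],[0,0,0],[0,0,0],[0,0,0]],"hand":[-1,-1,-1,-1]}'; python3 - <<'E'
from h import *
for n in["scene"]:
  p,d=viewer.snapshot(n); cv2.imwrite("pics/s2.png",cv2.resize(p[100:260,130:310,::-1],(675,600),interpolation=cv2.INTER_CUBIC))
# arc: finger centre = post + R@[0,-18]
d=np.load("feeder.npz");o,R=d["o"],d["R"]
a0=np.arctan2(58,105)
for q in np.arange(0,1.01,.1):
    a=a0-q*2*a0/1.0 if False else a0*1-q*(2*a0)
    P=[-.12*np.cos(a),-.09-.12*np.sin(a)-.018]; print(round(q,1),((o+R@P)*1000).round(1))
E
```

```text
clock: 4.9
tool_pos: [0.5312, -0.1518, 0.0821]
tool_rot: [0.998, 0.068, -0.002, -0.001]
force: [0.7, -0.0, -0.7]
finger_gap: 0.0004
0.0 [ 529.8 -137.5]
0.1 [ 523.1 -127.5]
0.2 [ 517.4 -116.8]
0.3 [ 512.8 -105.6]
0.4 [509.4 -94. ]
0.5 [507.1 -82.1]
0.6 [506.1 -70. ]
0.7 [506.3 -57.9]
0.8 [507.7 -45.9]
0.9 [510.3 -34.1]
1.0 [514.1 -22.6]
```

View pics/s2.png

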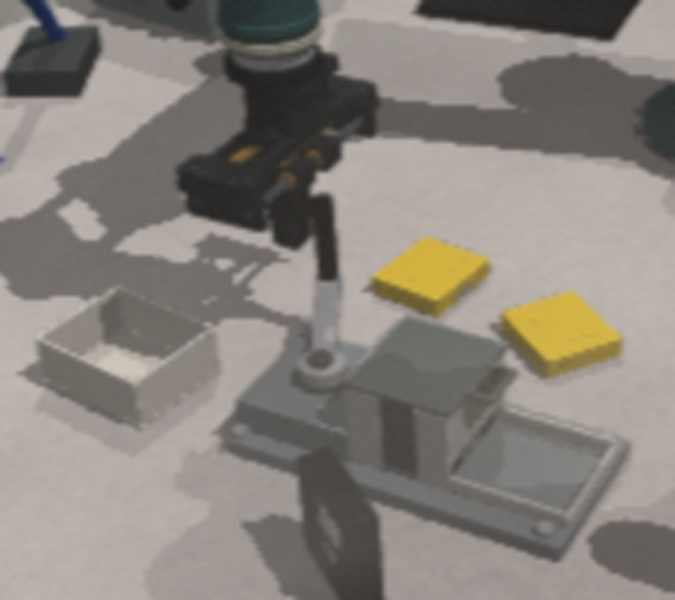

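The fingers at (290,220) are directly behind the post at (325,235), and the lid is flat shut. Now I'll push along the arc.

```bash
python3 -m creep '{"travel":[[-1,6,0],[-1,6,0],[-2,4,0],[-3,5,0],[-3,5,0],[-3,5,0],[-3,6,0],[-2,6,0],[-2,6,0]],"delta_rot":[[0,0,0],[0,0,0],[0,0,0],[0,0,0],[0,0,0],[0,0,0],[0,0,0],[0,0,0],[0,0,0]],"hand":[-1,-1,-1,-1,-1,-1,-1,-1,-1]}'
```

```text
clock: 5.85
tool_pos: [0.5119, -0.106, 0.0857]
tool_rot: [0.998, 0.069, -0.001, 0.002]
force: [-5.6, -9.6, 3.7]
finger_gap: -0.0
```

```bash
python3 -m creep '{"travel":[[-2,6,0],[-1,6,0],[-1,6,0],[-1,6,0],[0,6,0],[0,6,0],[0,6,0],[0,6,0]],"delta_rot":[[0,0,0],[0,0,0],[0,0,0],[0,0,0],[0,0,0],[0,0,0],[0,0,0],[0,0,0]],"hand":[-1,-1,-1,-1,-1,-1,-1,-1]}'
```

```text
clock: 6.65
tool_pos: [0.506, -0.0573, 0.0847]
tool_rot: [0.998, 0.068, -0.002, 0.001]
force: [-4.8, -8.6, 1.4]
finger_gap: 0.0004
```

```bash
python3 -m creep '{"travel":[[1,6,0],[1,6,0],[1,6,0],[2,5,0],[2,4,0],[1,3,0],[0,0,0]],"delta_rot":[[0,0,0],[0,0,0],[0,0,0],[0,0,0],[0,0,0],[0,0,0],[0,0,0]],"hand":[-1,-1,-1,-1,-1,-1,-1]}'
```

```text
clock: 7.35
tool_pos: [0.5142, -0.0267, 0.0844]
tool_rot: [0.998, 0.069, -0.002, 0.001]
force: [-2.7, -6.0, -0.9]
finger_gap: 0.0004
```

```bash
python3 -m creep '{"travel":[[1,2,0],[1,2,0],[0,0,0]],"delta_rot":[[0,0,0],[0,0,0],[0,0,0]],"hand":[-1,-1,-1]}'
```

```text
clock: 7.65
tool_pos: [0.515, -0.0249, 0.0844]
tool_rot: [0.998, 0.069, -0.003, 0.003]
force: [-7.4, -14.3, 3.1]
finger_gap: 0.0003
```

```bash
python3 -m creep '{"travel":[[0,1,0],[1,1,0],[0,0,0]],"delta_rot":[[0,0,0],[0,0,0],[0,0,0]],"hand":[-1,-1,-1]}'
```

```text
clock: 7.95
tool_pos: [0.515, -0.0248, 0.0843]
tool_rot: [0.998, 0.07, -0.004, 0.004]
force: [-11.0, -21.3, 4.8]
finger_gap: 0.0005
```

```bash
python3 - <<'E'
from h import *
d=np.load("feeder.npz");o,R=d["o"],d["R"]
for n in("side","scene"):
    p,dp=viewer.snapshot(n);W=world(n,p,dp);k=dp>0;W=W[k];F=(W[:,:2]-o)@R
    q=(W[:,2]>.058)&(W[:,2]<.13)&(F[:,0]<-.085)&(F[:,0]>-.13)&(F[:,1]>-.046)&(F[:,1]<0);print(n,q.sum(),np.percentile(F[q],[2,50,98],axis=0).round(4))
    b=(W[:,2]>.05)&(W[:,2]<.062)&(F[:,0]<-.055)&(F[:,0]>-.09)&(abs(F[:,1]+.05)<.05)
    v=np.median(F[b],0)-[0,-.09]; print("bar angle",.505+np.arctan2(v[1],-v[0]),b.sum())
    c=(W[:,2]>.025)&(W[:,2]<.04)&(abs(F[:,0])<.038)&(F[:,1]>.042)&(F[:,1]<.127);print("case y",np.percentile(F[c][:,1],[2,98]) if c.sum() else 0)
E
```

```text
side 264 [[-0.1176 -0.0435]
 [-0.1042 -0.0289]
 [-0.0865 -0.0229]]
bar angle 1.0294999041741724 73
case y [0.04435232 0.11289807]
scene 168 [[-0.1111 -0.0449]
 [-0.0997 -0.0337]
 [-0.0883 -0.0262]]
bar angle 0.9860075693749726 10
case y [0.04404493 0.11064975]
```

The lever is at its stop: the force rose about 8 N for 0.1 mm, the bar angle is about 1.0 rad, and the case is out at about y = 78 mm. Now I'll back off along the arc.

```bash
python3 -m creep '{"travel":[[-4,-12,0],[-3,-12,0],[-2,-13,0],[0,-13,0],[0,-13,0],[2,-13,0],[3,-13,0],[5,-13,0],[7,-13,0],[7,-13,0]],"delta_rot":[[0,0,0],[0,0,0],[0,0,0],[0,0,0],[0,0,0],[0,0,0],[0,0,0],[0,0,0],[0,0,0],[0,0,0]],"hand":[-1,-1,-1,-1,-1,-1,-1,-1,-1,-1]}'; python3 -m creep '{"travel":[[3,-13,0],[2,-13,0],[0,-5,0],[0,0,0],[0,0,20],[0,0,40],[0,0,40],[0,0,0],[0,0,0]],"delta_rot":[[0,0,0],[0,0,0],[0,0,0],[0,0,0],[0,0,0],[0,0,0],[0,0,0],[0,0,0],[0,0,0]],"hand":[-1,-1,-1,-1,-1,-1,-1,-1,-1]}'
python3 - <<'E'
from h import *
d=np.load("feeder.npz");o,R=d["o"],d["R"]
print(monitor.sense()["force"])
for n in("side","scene"):
    p,dp=viewer.snapshot(n);cv2.imwrite(f"pics/f_{n}.png",cv2.resize(p[120:280,150:330,::-1],(675,600),interpolation=cv2.INTER_CUBIC))
    W=world(n,p,dp);k=dp>0;W=W[k];F=(W[:,:2]-o)@R
    q=(W[:,2]>.08)&(W[:,2]<.13)&(F[:,0]<-.08)&(F[:,0]>-.14)&(F[:,1]>-.2)&(F[:,1]<0);print(n,q.sum(),np.percentile(F[q],[2,50,98],axis=0).round(4))
    c=(W[:,2]>.025)&(W[:,2]<.04)&(abs(F[:,0])<.038)&(F[:,1]>.035)&(F[:,1]<.127);print("case y",np.percentile(F[c][:,1],[1,99]),np.percentile(W[c][:,2],[5,50,95]))
    l=(abs(F[:,0])<.04)&(F[:,1]>-.03)&(F[:,1]<.06)&(W[:,2]>.075)&(W[:,2]<.13)
    print("lid",np.arctan(np.polyfit(F[l,1],W[l,2],1)[0]))
E
```

```text
clock: 9.05
tool_pos: [0.5347, -0.1491, 0.0847]
tool_rot: [0.998, 0.068, 0.0, -0.0]
force: [0.6, -0.1, 0.9]
finger_gap: 0.0003
clock: 9.95
tool_pos: [0.5396, -0.1788, 0.1861]
tool_rot: [0.998, 0.068, 0.001, 0.0]
force: [0.8, 0.6, 0.6]
finger_gap: 0.0001
[0.77921463 0.61354525 0.5554929 ]
side 107 [[-0.1138 -0.1514]
 [-0.1053 -0.1421]
 [-0.0967 -0.1382]]
case y [0.03753915 0.11294577] [0.02809878 0.03130287 0.0365752 ]
lid -0.009064522855232997
scene 88 [[-0.1136 -0.1566]
 [-0.101  -0.1463]
 [-0.097  -0.1408]]
case y [0.03675711 0.11102679] [0.02852942 0.03303666 0.03554235]
lid -0.011245751385098169
```

View pics/f_side.png

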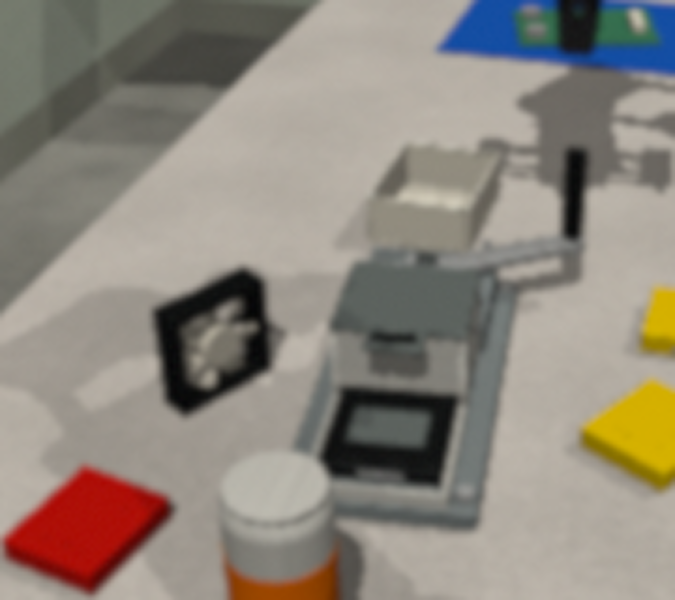

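View pics/f_scene.png

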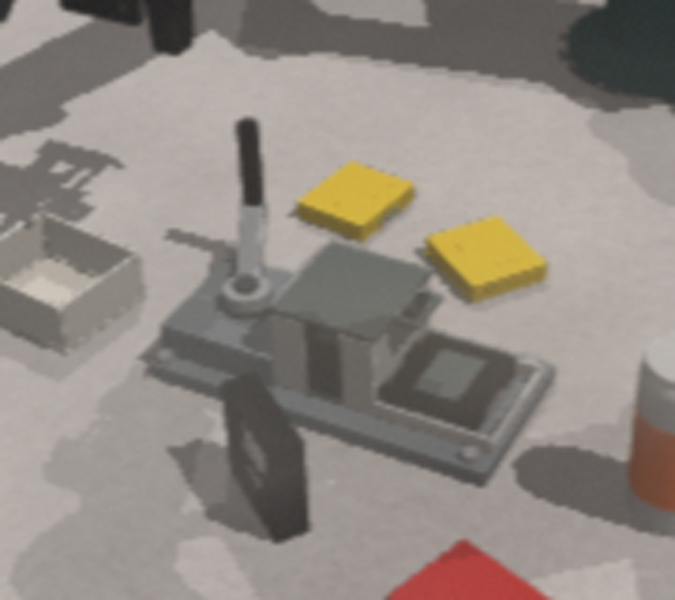

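The case lies flat in the tray, at (390,435) in the side view. The lever is back at rest, the lid is shut and the bystanders haven't moved. One last numeric check: the height of the stack, seen through the window in the magazine's +x wall.

```bash
python3 - <<'E'
from h import *
d=np.load("feeder.npz");o,R=d["o"],d["R"]
p,dp=viewer.snapshot("scene");z0=np.load("scene.npz")
for nm,P,D in(("before",z0["p"],z0["d"]),("after",p,dp)):
    W=world("scene",P,D);F=(W[...,:2]-o)@R
    k=(D>0)&(abs(F[...,1]-.002)<.007)&(F[...,0]>-.04)&(F[...,0]<.06)
    print(nm)
    for z in np.arange(.02,.085,.006):
        m=k&(abs(W[...,2]-z)<.003)
        if m.sum(): print(round(z,3),m.sum(),np.median(F[m][:,0]).round(4),np.median(P[m],0))
E
```

```text
before
0.02 10 0.0395 [85.5 82.  79.5]
0.026 10 0.0381 [78.5 75.  70.5]
0.032 7 0.039 [77. 73. 70.]
0.038 7 0.0376 [77. 74. 70.]
0.044 6 0.0384 [79.  75.5 71.5]
0.05 8 0.038 [78. 74. 70.]
0.056 8 0.0388 [78. 75. 70.]
0.062 5 0.0388 [79. 76. 71.]
0.068 46 0.0184 [87. 84. 78.]
0.074 9 0.0202 [88. 85. 79.]
after
0.02 8 0.038 [76. 73. 69.]
0.026 4 0.0381 [75. 72. 68.]
0.032 10 0.0382 [74.5 71.  67. ]
0.038 9 0.0394 [74. 70. 66.]
0.044 8 0.0381 [75.5 72.5 68.5]
0.05 14 0.0348 [75.  72.  67.5]
0.056 2 0.0354 [76.5 73.  68.5]
0.08 3 0.0429 [85. 82. 78.]
```

The stack's top has dropped from about 69 mm to about 51 mm, so the remaining two cases are down.

```bash
python3 -c "
from workcell import ticket
print(ticket.hand_in())"
```

```text
the job is handed in; nothing more can be done
None
```

The lid is shut, one case is in the delivery tray, and the job is handed in; it reports no verdict. I pressed the tab until it met the firm stop (about 18 N downward, 20 N in all). I then pushed the post along its arc to its stop (about 24 N) and backed off along the arc so the lever could return.

- **Lid:** the camera fit gives about -0.01 rad, so it is shut.
- **Lever:** the post is back at rest, at feeder (-105, -145 mm). The angle I measured at the stop was rough, 0.99 rad from one camera and 1.03 from the other. My main evidence for a full stroke is the sharp rise in force there.
- **Fed case:** it lies flat in the tray with its centre at about 77 mm. That is inside 72 to 105 mm but near the low end, and below the 88 mm nominal stroke.
- **Remaining stack:** its top dropped from about 69 mm to 51 mm, as expected for two cases. I saw this only through the window in the magazine's side, so their y positions were not measured.
- **Bystanders:** the spray can, fan and tub look unmoved in the last pictures; I did not re-measure their positions. The arm is clear of everything.

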